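# Catch the falling lid of a slide case and lower it shut

## Robot

A 6-joint arm with a two-finger parallel gripper is mounted at the origin on the work surface. World frame = base frame: x ahead of the robot, y to its left, z up, the work surface at z = 0. Lengths are in m, angles in degrees, forces in N, time in s.
With the tool pointing down it reaches from about 0.35 to 0.875 m from the base axis. Payload 4.2 kg.
Tool frame: the origin (TCP) lies between the finger pads; the fingertips stand 8 mm ahead of it and the grasp point (between the pads) lies 11 mm behind it; x points along the fingers, y is the direction in which the jaws open and shut, and the axes are right-handed (so a half turn about x gives the same grasp; the last joint's range is limited). The gripper opens to 87 mm and grips with 3 to 60 N. Pads are 19 mm wide; open, the fingers measure 117 mm over their backs; the gripper's body (75 mm by 190 mm) begins 51 mm behind the grasp point.
Start: joints at [-50.672, 22.042, 0.453, 0, -68.411, -14.817], TCP at [0.259, -0.569, 0.231] pointing down, gripper open.
Joint ranges: [-179.83, 179.83], [-69.29, 118.12], [-61.27, 80.66], [-181.25, 117.63], [-171.15, -9.14], [-177.46, 177.46]. Speed limits (degrees/s): [159.86, 159.86, 180, 180, 180, 180].

## Interface

Orientations are given as a 3x3 rotation matrix whose columns are the frame's x, y, z axes.
In Python, from station import r gives the robot as it stands. The module is installed in compiled form; this text tells all that it offers.
- The arm moves only by the tool move_arm, never from a script. Its argument "increments" is one flat list of numbers, 7 for each row, row after row: the turn, a rotation vector about the tool's x, y, z in degrees, then the shift along the tool's x, y, z in m, then the finger opening in m, from 0 to 0.087. A call has 1 to 12 rows; each row is the pose to reach, as a shift and turn from the pose commanded when the call began, along the tool's axes at that moment; what a row does not reach only later rows make up. A row lasts 1/12 s, in which the tool goes at most 41.7 mm and 7.16 degrees, less where a joint would pass 70% of its speed; a pose out of reach is approached as far as the arm can. A call with a gripper value outside its range is refused whole. The fingers move at their own pace and stop on an object; the grip force is fixed at half the most. Time passes only in rows, so rows that repeat a pose let the fingers close. It gives the time, the measured TCP pose, the force and the opening at its end, in the units of the state.
- r.sense(): the state, without advancing time (a new reading comes with each control period).
- r.capture(name): name is "side" or "top" or "wrist"; returns the picture (420x560x3 uint8, red, green, blue); there is no depth.
- r.calibration(name): a dict with "fx", "fy", "cx", "cy" (pixels), "rvec" (rotation vector, rad) and "tvec" (3), from world to camera coordinates, as OpenCV has them; the wrist camera has in their place "tool_from_camera" (4x4, takes a point from camera to tool coordinates, whose origin is the TCP and whose axes are the tool frame's). Camera axes: x right, y down, z forward; pixel columns grow to the right and rows downward; lengths in m; the calibration is good to about 2 mm. A picture is of the moment at which its call begins: read the wrist's pose just before it. calibration takes no time and is no camera call.
- r.finish_job(): hands the job in, once; it reports no verdict.
The state is a dict: "time_s": time; "joints": joint angles; "joint_velocities": joint speeds; "effort": joint torques, N m; "tcp_pos": TCP position; "ee_rot": TCP orientation; "wrist_force": force on the tool from outside, world axes, zero at the start; "moment": the same for the moment, N m; "gripper_width": opening from 0.0 (shut) to 1.0 (fully open).
Only numpy, scipy, OpenCV 4.12 (cv2) and the standard library are available. Lean on these libraries where they do the work, as an engineer would, in place of code of your own. Each camera call takes 0.05 s, during which the arm holds its last target.

## Task

Close the wooden slide case without jarring the glass slides: from behind, tip its open lid over past upright with the fingers so that it starts to fall shut by itself, let go of it, catch it from below on the outside of a finger while it is still at least a third open, and hold it still there for about half a second. Then let it down slowly on the finger until it is fully shut, without letting it drop even the last bit, and take the hand away. Do not pinch the lid or push hard on it, and leave everything else on the bench where it stands.

Things in the scene. Friction and masses are not known exactly. Their poses are not given: they have to be found in the camera images.
- case: open-topped wooden slide case fixed to the bench, 200 mm long (its x), 160 mm deep (its y), 100 mm high, with upright glass slides inside (all below the rim). Origin: centre of its underside. Its lid is hinged along its whole +y rim and shuts towards its -y side, the front.
- lid (a joint): angle of the case's lid, rad: 0 shut (level on the rim), 1.57 upright, 1.8 leaning back on its stop, where it rests or slowly settles at the start. Weakly damped hinge (0.5 N m s/rad), no spring or catch: past upright the lid falls slowly, then at about 0.5 rad/s; from 1.35 rad it takes some 3 s to reach 0.5 rad and 1 s more to shut. Tipping it over takes 1 to 4 N at the free edge.
- lid_hinge (a point): middle of the lid's hinge line, at the middle of the case's +y rim, 100 mm above the bench; the hinge line is the case's x axis. The lid is a plain wooden board 208 mm (along the hinge) x 190 mm (hinge to free edge) x 10 mm thick, about 0.3 kg (12 % more or less); its underside passes through the hinge line.
- lid_edge (a point): middle of the lid's free edge, at its underside (the face towards the slides), 190 mm from the hinge; moves with the lid. When shut it is 100 mm above the bench and overhangs the front wall of the case by 30 mm: the lip under which a finger can support the lid to the end.
- jar: loose amber jar with a black cap, 60 mm across, 95 mm high, stands behind the hinge side of the case; origin at the centre of its underside. Bystander.
- petri: loose clear dish, 92 mm across, 15 mm high, lies in front of the case; origin at the centre of its underside. Bystander.
- stain: loose white open staining trough 60 x 85 x 55 mm high, beyond the case's +x end; origin at the centre of its underside. Bystander.
- beaker: loose glass beaker, 72 mm across, 90 mm high, to the left; origin at the centre of its underside. Bystander.
- scalpel: loose steel scalpel, 140 mm long along its x, 5 mm high, lies on the right; origin at its underside. Bystander.
- mailer: loose white slide box 35 x 85 x 22 mm high at the far right; origin at the centre of its underside. Bystander.

How it is judged:
By the outcome, as a careful person would: the job done as asked, in the order asked, and still so for the second after the job is handed in, with the robot touching nothing.
It also fails if it takes over 53 s, if anything falls off the work surface, if the arm or the gripper's body presses on something with over 40 N, if the wrist force passes 120 N, or if a joint passes its speed limit or range.

## Working session

There is one attempt and no reset: what is moved stays moved. The work goes in short steps, Python scripts to look and compute and a tool call to move; the robot and the scene stay as the last step left them, time stands still between calls to the robot, and variables do not carry over. Pictures are saved under pics/ and viewed, and the job is handed in when it is done.

Besides the shell and the picture viewer there is one more tool, called after "Emit:" by a JSON object that holds its "op" and its "data". move_arm: Moves the arm, as the interface text tells. Its arguments: {"type":"object","properties":{"increments":{"type":"array","items":{"type":"number"}}},"required":["increments"]}

```bash
mkdir -p pics
python3 - <<'E'
from station import r
import cv2
s=r.sense();print(s)
for n in("side","top","wrist"):
    c=r.calibration(n);print(n,c)
    im=r.capture(n);cv2.imwrite(f"pics/{n}0.png",im[:,:,::-1])
E
```

```text
{'time_s': 0.0, 'joints': array([-5.06721225e+01,  2.20914867e+01,  3.79666945e-01, -2.97254520e-02,
       -6.84136761e+01, -1.48181019e+01]), 'joint_velocities': array([ 0.03634923,  0.02098121,  0.02716395,  0.03140749,  0.01970232,
       -0.08163524]), 'effort': array([ 2.08616293e-04, -3.90668142e+01,  1.87411362e+01,  4.21991721e+00,
        1.08966592e-02, -1.98080729e-04]), 'tcp_pos': array([ 0.25906407, -0.5681202 ,  0.2294493 ]), 'ee_rot': array([[-1.01493012e-03, -4.14673193e-01,  9.09969842e-01],
       [ 1.99997847e-03,  9.09967649e-01,  4.14674424e-01],
       [-9.99997485e-01,  2.24078565e-03, -9.42161175e-05]]), 'wrist_force': array([-0.0002959 , -0.12617134,  0.18408423]), 'moment': array([-0.01210121,  0.01086483, -0.00648073]), 'gripper_width': 0.9986493533428868}
side {'fx': 470.7312175368948, 'fy': 470.7312175368948, 'cx': 282.6778154827066, 'cy': 220.62583619889574, 'rvec': array([ 0.57854973, -2.73543752,  1.06800439]), 'tvec': array([0.4884662 , 0.18591713, 1.32480557])}
top {'fx': 465.8955685659742, 'fy': 465.8955685659742, 'cx': 284.76114319010856, 'cy': 200.35287330997573, 'rvec': array([ 2.20805972, -2.15062156,  0.07551257]), 'tvec': array([0.02528334, 0.54468267, 1.35882239])}
wrist {'fx': 298.5505869130155, 'fy': 298.5505869130155, 'cx': 285.2312491170301, 'cy': 209.1849483630166, 'tool_from_camera': array([[-3.92295172e-04, -2.97823301e-01,  9.54620934e-01,
        -1.53996571e-01],
       [ 9.99999915e-01, -2.41334485e-04,  3.35651665e-04,
         1.31668909e-03],
       [ 1.30418065e-04,  9.54620984e-01,  2.97823371e-01,
        -8.28744537e-02],
       [ 0.00000000e+00,  0.00000000e+00,  0.00000000e+00,
         1.00000000e+00]])}
```

View pics/side0.png

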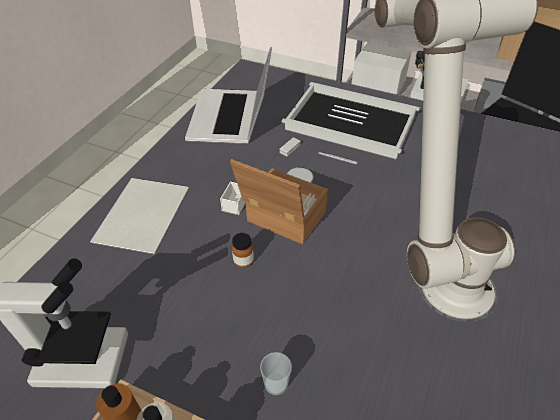

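View pics/top0.png

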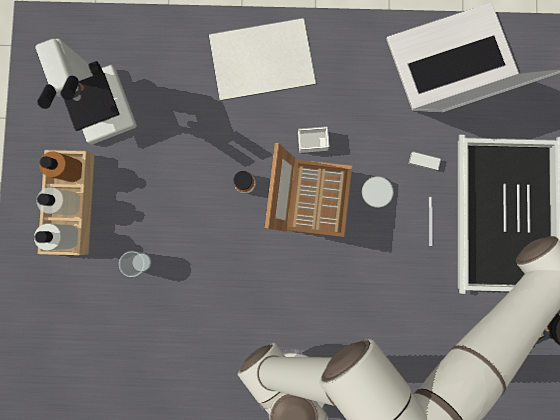

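View pics/wrist0.png

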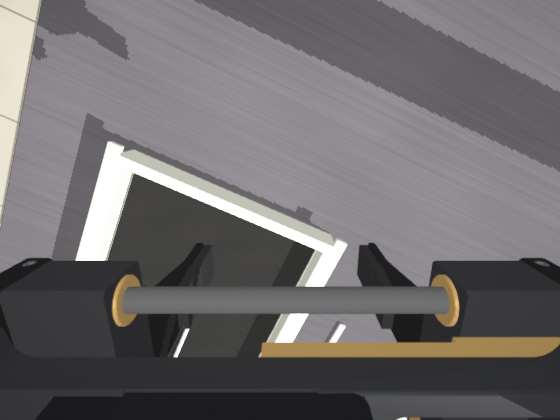

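```bash
cat > h.py <<'E'
import numpy as np,cv2
from station import r
def cam(n):
    c=r.calibration(n);K=np.array([[c['fx'],0,c['cx']],[0,c['fy'],c['cy']],[0,0,1]]);R=cv2.Rodrigues(c['rvec'])[0];return K,R,np.array(c['tvec'])
def ray(n,u,v):
    K,R,t=cam(n);d=R.T@np.linalg.inv(K)@np.array([u,v,1.]);return -R.T@t,d
def onz(n,u,v,z):
    o,d=ray(n,u,v);return o+d*(z-o[2])/d[2]
def proj(n,P):
    K,R,t=cam(n);p=K@(R@np.asarray(P,float)+t);return p[:2]/p[2]
E
python3 - <<'E'
from h import *
im=cv2.imread('pics/top0.png')[120:260,220:400]
cv2.imwrite('pics/topz.png',cv2.resize(im,None,fx=4.4,fy=4.2*4.4/4.2*0.97,interpolation=cv2.INTER_CUBIC)[:600])
im=cv2.imread('pics/side0.png')[140:280,210:340]
cv2.imwrite('pics/sidez.png',cv2.resize(im,None,fx=4,fy=4,interpolation=cv2.INTER_CUBIC))
E
```

```text
(no output)
```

View pics/topz.png

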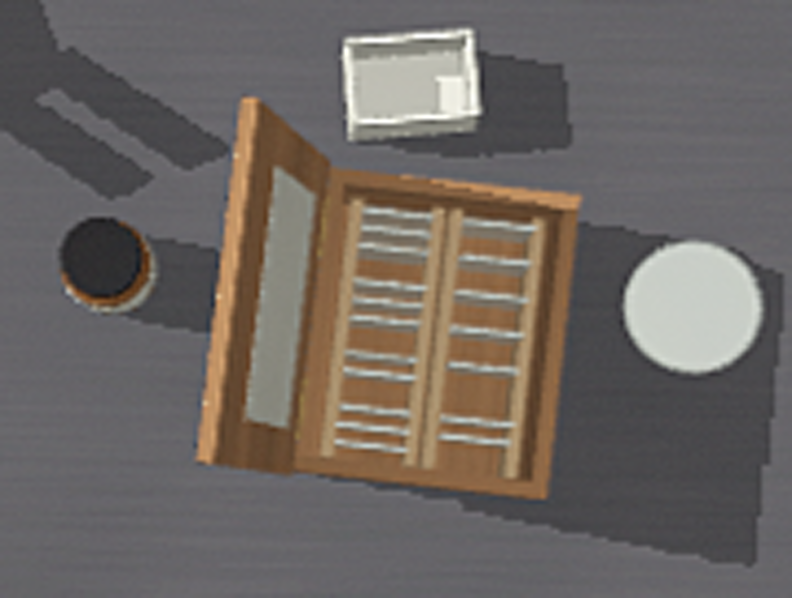

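View pics/sidez.png

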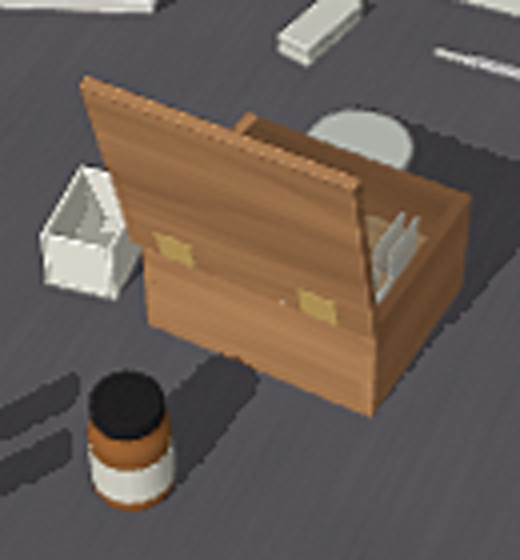

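Run:
```python
from h import *
f=lambda x,y:(220+x/4.4,120+y/4.268)
g=lambda x,y:(210+x/4,140+y/4)
pts={'F+':(581,195),'F-':(547,498),'B-':(295,470),'B+':(332,166)}
P={k:onz('top',*f(*v),.1) for k,v in pts.items()}
for k in P:print(k,P[k].round(4))
print('front len',np.linalg.norm(P['F+']-P['F-']),'depth',np.linalg.norm(P['F-']-P['B-']),np.linalg.norm(P['F+']-P['B+']))
xa=P['F+']-P['F-'];print('yaw from front',np.degrees(np.arctan2(xa[1],xa[0])))
d=P['B-']-P['F-'];print('yaw from side',np.degrees(np.arctan2(-d[0],d[1])))
# side cam: base back corners
for n,v in {'botback x-':(374,416),'botback x+':(150,325)}.items():print(n,onz('side',*g(*v),0).round(4))
print('side hinge rim x-?',onz('side',*g(375,306),.1),onz('side',*g(470,197),.1))
# lid top edge at 1.8: height .1+.19*sin1.8=.285
for n,v in {'lidtop+':(258,97),'lidtop-':(215,463)}.items():print(n,onz('top',*f(*v),.285).round(4))
for n,v in {'lt+':(83,78),'lt-':(357,186)}.items():print(n,onz('side',*g(*v),.285).round(4))
print('jar cap',onz('top',*f(102,258),.095),'trough',[onz('top',*f(*v),.055).round(3) for v in[(344,38),(474,30),(482,122),(348,130)]])
print('petri',onz('top',*f(693,307),.015))
print('beaker',onz('top',133,264,.045))
```

```text
F+ [ 0.6402 -0.147   0.1   ]
F- [ 0.4412 -0.1287  0.1   ]
B- [0.4551 0.0305 0.1   ]
B+ [0.6554 0.0121 0.1   ]
front len 0.19987425082782406 depth 0.15979605292734803 0.1598214882627187
yaw from front -5.252420078224073
yaw from side -5.0038875502494
botback x- [0.4518 0.0297 0.    ]
botback x+ [0.6494 0.0148 0.    ]
side hinge rim x-? [0.46209381 0.01154712 0.1       ] [ 0.43856189 -0.12457495  0.1       ]
lidtop+ [0.6629 0.0561 0.285 ]
lidtop- [0.4556 0.0737 0.285 ]
lt+ [0.6595 0.0606 0.285 ]
lt- [0.4521 0.0834 0.285 ]
jar cap [0.59124227 0.15743144 0.095     ] trough [array([0.751, 0.006, 0.055]), array([ 0.759, -0.08 ,  0.055]), array([ 0.696, -0.087,  0.055]), array([0.688, 0.002, 0.055])]
petri [ 0.5765894  -0.23540811  0.015     ]
beaker [0.34650162 0.47213634 0.045     ]
```

```bash
cat >> h.py <<'E'
from scipy.spatial.transform import Rotation as Ro
yaw=np.radians(-5.1);EX=np.array([np.cos(yaw),np.sin(yaw),0]);EY=np.array([-np.sin(yaw),np.cos(yaw),0]);EZ=np.array([0,0,1.])
H=np.array([.5550,.0215,.1])
def W(x,y,z): return H+x*EX+y*EY+z*EZ   # case-aligned, from hinge mid
def C(p): d=np.asarray(p)-H; return np.array([d@EX,d@EY,d@EZ])
def RT(phi):
    c,s=np.cos(np.radians(phi)),np.sin(np.radians(phi))
    return np.stack([c*EY-s*EZ,s*EY+c*EZ,EX],1)
def inc(p,R,s=None):
    s=s or r.sense();R0=s['ee_rot'];
    return Ro.from_matrix(R0.T@R).as_rotvec(degrees=True).round(2),(R0.T@(p-s['tcp_pos'])).round(4)
E
python3 - <<'E'
from h import *
print(inc(W(0,-.15,.32),RT(60)),W(0,-.15,.32))
E
```

```text
(array([28.91, -7.78, 29.23]), array([-0.1899,  0.2838,  0.4397])) [ 0.54166586 -0.12790616  0.42      ]
```

Emit:
{"op": "move_arm", "data": {"increments": [5, -1.3, 5, -0.04, 0.02, 0.03, 0, 10, -2.6, 10, -0.07, 0.05, 0.06, 0, 15, -4, 15, -0.1, 0.08, 0.1, 0, 20, -5.2, 20, -0.125, 0.1, 0.13, 0, 25, -6.5, 25, -0.15, 0.12, 0.165, 0, 29, -7.8, 29.2, -0.17, 0.145, 0.2, 0, 29, -7.8, 29.2, -0.18, 0.165, 0.23, 0, 29, -7.8, 29.2, -0.19, 0.185, 0.265, 0, 29, -7.8, 29.2, -0.19, 0.205, 0.3, 0, 29, -7.8, 29.2, -0.19, 0.22, 0.34, 0, 29, -7.8, 29.2, -0.19, 0.24, 0.375, 0, 29, -7.8, 29.2, -0.19, 0.26, 0.41, 0]}}

```text
time_s: 1.15
tcp_pos: [0.5005, -0.1935, 0.42]
ee_rot: [[0.047, 0.078, 0.996], [0.496, 0.863, -0.091], [-0.867, 0.498, 0.002]]
wrist_force: [0.4, -1.0, -0.0]
gripper_width: 0.171
```

Run:
```python
from h import *
s=r.sense();print(s['time_s'],s['joints'].round(1),s['tcp_pos'],C(s['tcp_pos']),s['gripper_width'],s['wrist_force'])
print(s['ee_rot'].round(3),RT(60).round(3))
print(inc(W(0,.11,.27),RT(60)))
```

```text
1.15 [ -21.6   15.4   22.4  -29.6 -104.1  -79.2] [ 0.50047607 -0.19348882  0.41996515] [-0.03519679 -0.21898456  0.31996515] 0.17131766755162958 [ 0.44178126 -1.0490165  -0.03160228]
[[ 0.047  0.078  0.996]
 [ 0.496  0.863 -0.091]
 [-0.867  0.498  0.002]] [[ 0.044  0.077  0.996]
 [ 0.498  0.863 -0.089]
 [-0.866  0.5    0.   ]]
(array([-0.04,  0.14,  0.11]), array([0.2074, 0.2603, 0.0345]))
```

Emit:
{"op": "move_arm", "data": {"increments": [0, 0, 0, 0.02, 0.034, 0.01, 0, 0, 0, 0, 0.04, 0.068, 0.02, 0, 0, 0, 0, 0.06, 0.102, 0.03, 0, 0, 0, 0, 0.08, 0.136, 0.034, 0, 0, 0, 0, 0.1, 0.17, 0.034, 0, 0, 0, 0, 0.12, 0.204, 0.034, 0, 0, 0, 0, 0.14, 0.24, 0.034, 0, 0, 0, 0, 0.155, 0.265, 0.034, 0, 0, 0, 0, 0.165, 0.284, 0.034, 0, 0, 0, 0, 0.18, 0.275, 0.034, 0, 0, 0, 0, 0.195, 0.267, 0.034, 0, 0, 0, 0, 0.207, 0.26, 0.034, 0]}}

```text
time_s: 2.15
tcp_pos: [0.5626, 0.1298, 0.3682]
ee_rot: [[0.044, 0.077, 0.996], [0.496, 0.864, -0.089], [-0.867, 0.498, -0.0]]
wrist_force: [0.5, 0.3, -0.6]
gripper_width: 0.004
```

Run:
```python
from h import *
s=r.sense();print(s['time_s'],s['joints'].round(1),C(s['tcp_pos']),s['gripper_width'],s['wrist_force'])
for n in("side","top"):cv2.imwrite(f"pics/{n}1.png",r.capture(n)[:,:,::-1])
a=cv2.imread('pics/side1.png')[60:340,160:430];b=cv2.imread('pics/top1.png')[90:370,200:470]
cv2.imwrite('pics/c1.png',cv2.resize(np.hstack([a,b]),None,fx=1.48,fy=1.48))
print(inc(W(0,.09,.18),RT(60)))
```

```text
2.15 [  12.8   11.4   10.   -28.8  -80.  -105. ] [-0.00209194  0.10857548  0.26823793] 0.00427748309519061 [ 0.49595825  0.29725263 -0.567825  ]
(array([-0.2 , -0.24,  0.18]), array([ 0.0661, -0.0585,  0.0031]))
```

View pics/c1.png

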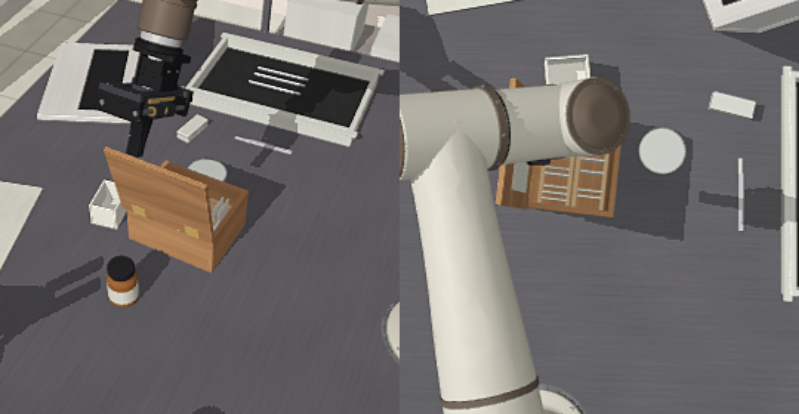

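Emit:
{"op": "move_arm", "data": {"increments": [0, 0, 0, 0.018, -0.014, 0.002, 0, 0, 0, 0, 0.036, -0.028, 0.002, 0, 0, 0, 0, 0.054, -0.042, 0.002, 0, 0, 0, 0, 0.066, -0.052, 0.002, 0, 0, 0, 0, 0.0715, -0.056, 0.002, 0, 0, 0, 0, 0.0715, -0.056, 0.002, 0, 0, 0, 0, 0.0715, -0.056, 0.002, 0, 0, 0, 0, 0.07, -0.0588, 0.002, 0, 0, 0, 0, 0.0685, -0.0613, 0.002, 0]}}

```text
time_s: 3.0
tcp_pos: [0.5642, 0.1098, 0.2814]
ee_rot: [[0.048, 0.076, 0.996], [0.496, 0.863, -0.09], [-0.867, 0.499, 0.004]]
wrist_force: [0.2, -0.3, -0.0]
gripper_width: 0.006
```

Run:
```python
from h import *
s=r.sense();print(s['time_s'],C(s['tcp_pos']),s['wrist_force'])
cv2.imwrite("pics/s2.png",cv2.resize(r.capture("side")[100:300,200:400,::-1],None,fx=3,fy=3))
```

```text
3.0 [0.00128426 0.08875274 0.18138768] [ 0.24299887 -0.26168991 -0.01953222]
```

View pics/s2.png

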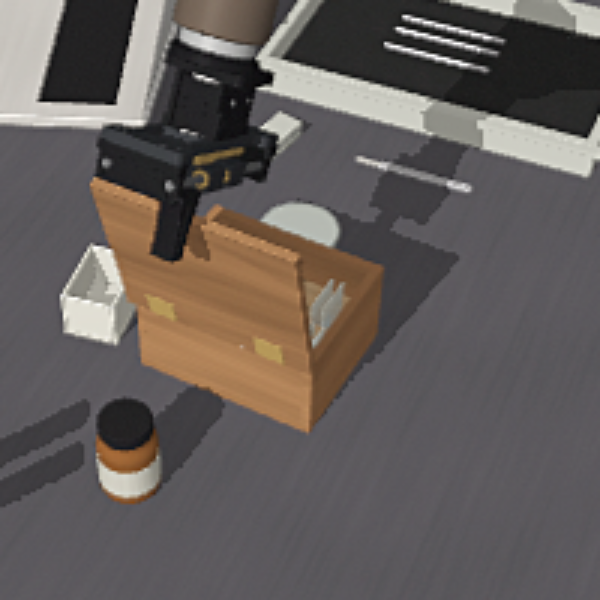

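Emit:
{"op": "move_arm", "data": {"increments": [0, 0, 0, -0.0015, -0.0026, 0, 0, 0, 0, 0, -0.003, -0.0052, 0, 0, 0, 0, 0, -0.0045, -0.0078, 0, 0, 0, 0, 0, -0.006, -0.0104, 0, 0, 0, 0, 0, -0.0075, -0.013, 0, 0, 0, 0, 0, -0.009, -0.0156, 0, 0, 0, 0, 0, -0.0105, -0.018, 0, 0]}}

```text
time_s: 3.63
tcp_pos: [0.5617, 0.0887, 0.2799]
ee_rot: [[0.046, 0.078, 0.996], [0.496, 0.863, -0.091], [-0.867, 0.498, 0.001]]
wrist_force: [-1.3, -0.2, -0.7]
gripper_width: 0.006
```

Run:
```python
from h import *
s=r.sense();print(s['time_s'],C(s['tcp_pos']),s['wrist_force'])
cv2.imwrite("pics/s3.png",cv2.resize(r.capture("side")[100:300,200:400,::-1],None,fx=3,fy=3))
```

```text
3.6333 [0.00068327 0.06749788 0.17985751] [-1.25025823 -0.22458533 -0.67686089]
```

View pics/s3.png

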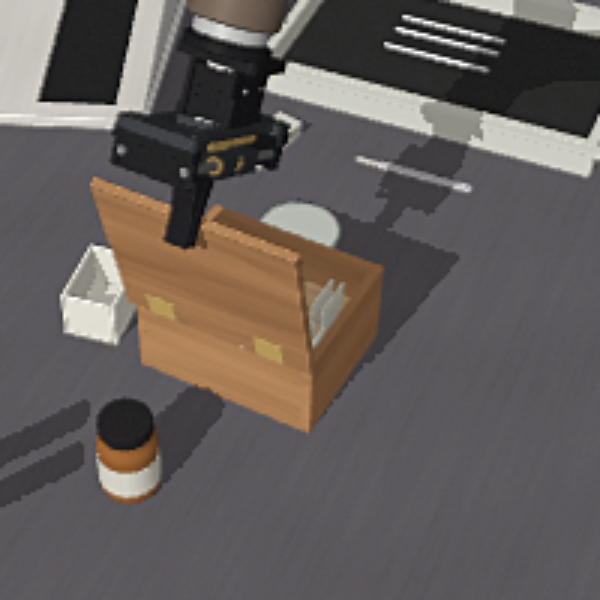

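Emit:
{"op": "move_arm", "data": {"increments": [0, 0, 0, -0.0022, -0.0032, 0, 0, 0, 0, 0, -0.0045, -0.0065, 0, 0, 0, 0, 0, -0.007, -0.0098, 0, 0, 0, 0, 0, -0.0094, -0.013, 0, 0, 0, 0, 0, -0.0118, -0.0163, 0, 0, 0, 0, 0, -0.0142, -0.0195, 0, 0, 0, 0, 0, -0.0166, -0.0228, 0, 0, 0, 0, 0, -0.019, -0.026, 0, 0, 0, 0, 0, -0.0213, -0.0293, 0, 0, 0, 0, 0, -0.0237, -0.0325, 0, 0, 0, 0, 0, -0.026, -0.0358, 0, 0, 0, 0, 0, -0.0283, -0.039, 0, 0]}}

```text
time_s: 4.68
tcp_pos: [0.5574, 0.0407, 0.2847]
ee_rot: [[0.046, 0.078, 0.996], [0.496, 0.864, -0.091], [-0.867, 0.498, 0.001]]
wrist_force: [1.6, 0.9, 1.0]
gripper_width: 0.003
```

Run:
```python
from h import *
s=r.sense();print(s['time_s'],C(s['tcp_pos']),s['wrist_force'])
cv2.imwrite("pics/s4.png",cv2.resize(r.capture("side")[100:300,200:400,::-1],None,fx=3,fy=3))
```

```text
4.6833 [0.00073301 0.0193308  0.18473861] [1.58781051 0.88451182 1.04325311]
```

View pics/s4.png

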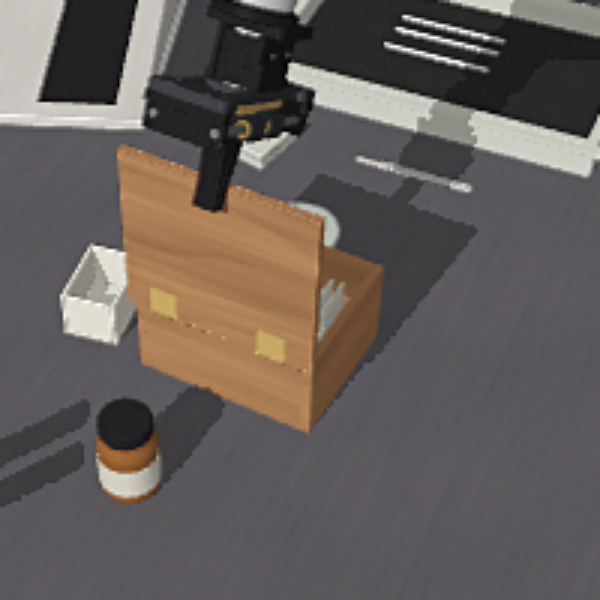

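```bash
cat >> h.py <<'E'
def onx(n,u,v,xc):
    o,d=ray(n,u,v);t=(xc-(o-H)@EX)/(d@EX);return C(o+t*d)
E
python3 - <<'E'
from h import *
for u,v,x in((239.3,148.7,.104),(307.3,174,-.104)):
    p=onx('side',u,v,x);a=np.arctan2(p[2],-p[1]);print(p,a,a-np.arctan2(.01,.19), a+0)
E
```

```text
[0.104      0.00027981 0.18665775] 1.5722953992924753 1.5197123376815336 1.5722953992924753
[-0.104      -0.00024932  0.18419561] 1.56944277141566 1.5168597098047183 1.56944277141566
```

Emit:
{"op": "move_arm", "data": {"increments": [0, 0, 0, -0.0018, -0.0031, 0, 0, 0, 0, 0, -0.0036, -0.0062, 0, 0, 0, 0, 0, -0.0054, -0.0093, 0, 0, 0, 0, 0, -0.0072, -0.0124, 0, 0, 0, 0, 0, -0.009, -0.0155, 0, 0, 0, 0, 0, -0.0108, -0.0186, 0, 0, 0, 0, 0, -0.0125, -0.0217, 0, 0]}}

```text
time_s: 5.32
tcp_pos: [0.5545, 0.016, 0.2846]
ee_rot: [[0.044, 0.078, 0.996], [0.496, 0.863, -0.09], [-0.867, 0.498, -0.001]]
wrist_force: [0.6, 0.4, -0.3]
gripper_width: 0.005
```

Run:
```python
from h import *
s=r.sense();print(s['time_s'],C(s['tcp_pos']),s['wrist_force'])
cv2.imwrite("pics/s5.png",cv2.resize(r.capture("side")[100:300,200:400,::-1],None,fx=3,fy=3))
```

```text
5.3167 [ 2.59142660e-05 -5.50008681e-03  1.84552893e-01] [ 0.60590903  0.42354491 -0.27837147]
```

View pics/s5.png

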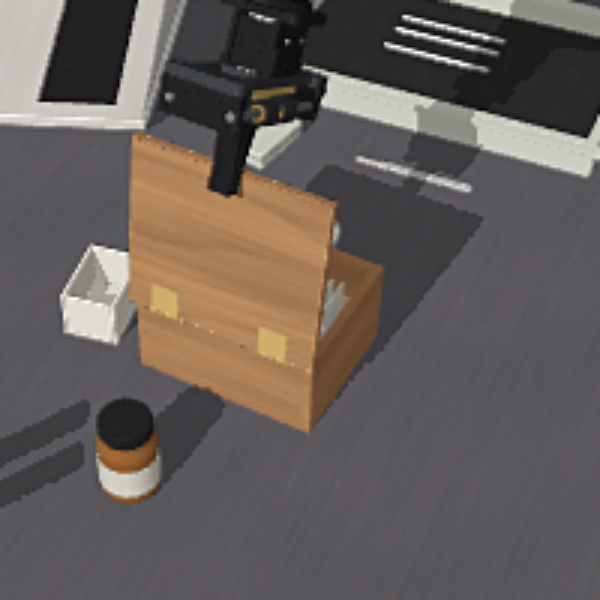

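Emit:
{"op": "move_arm", "data": {"increments": [0, 0, 0, -0.015, 0.003, 0, 0, 0, 0, 0, -0.04, 0.005, 0, 0, 0, 0, 0, -0.0665, 0.005, 0, 0, 0, 0, 0, -0.074, -0.018, 0, 0, 0, 0, 0, -0.0815, -0.042, 0, 0, 0, 0, 0, -0.089, -0.065, 0, 0, 0, 0, 0, -0.0966, -0.0874, 0, 0, 0, 0, 0, -0.078, -0.096, 0, 0, 0, 0, 0, -0.055, -0.105, 0, 0, 0, 0, 0, -0.035, -0.114, 0, 0, 0, 0, 0, -0.021, -0.12, 0, 0, 0, 0, 0, -0.0158, -0.1214, 0, 0]}}

```text
time_s: 6.37
tcp_pos: [0.5434, -0.0959, 0.2352]
ee_rot: [[0.041, 0.081, 0.996], [0.498, 0.863, -0.091], [-0.866, 0.499, -0.005]]
wrist_force: [-0.1, -0.1, 0.0]
gripper_width: 0.005
```

Run:
```python
from h import *
for u,v,x in((243.3,144.7,.104),(311.7,168,-.104)):
    p=onx('side',u,v,x);print(p,np.arctan2(p[2],-p[1])-.053)
s=r.sense();print(s['time_s'],C(s['tcp_pos']),s['wrist_force'])
cv2.imwrite("pics/s6.png",cv2.resize(r.capture("side")[100:300,200:400,::-1],None,fx=3,fy=3))
```

```text
[ 0.104      -0.02015727  0.18632461] 1.4100318092545188
[-0.104      -0.02560938  0.18540445] 1.3805377491820217
6.3667 [-0.00113207 -0.11795737  0.1351501 ] [-0.11344688 -0.09144355  0.03167225]
```

View pics/s6.png

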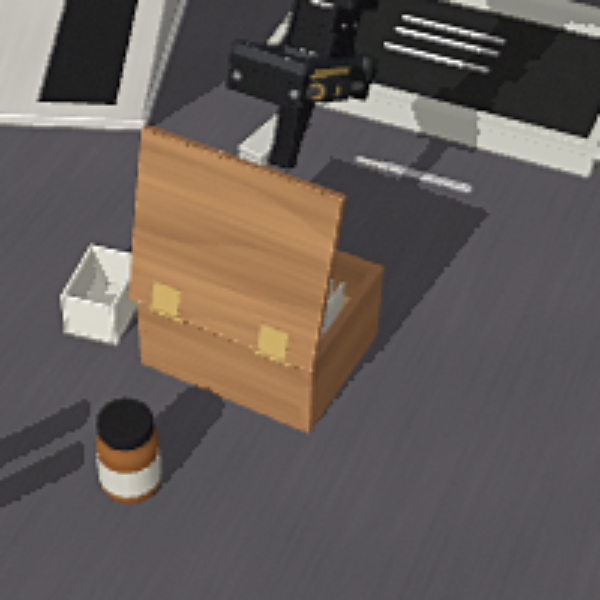

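Emit:
{"op": "move_arm", "data": {"increments": [0, 0, 0, 0, 0, 0, 0, 0, 0, 0, 0, 0, 0, 0, 0, 0, 0, 0, 0, 0, 0, 0, 0, 0, 0, 0, 0, 0, 0, 0, 0, 0, 0, 0, 0, 0, 0, 0, 0, 0, 0, 0, 0, 0, 0, 0, 0, 0, 0, 0, 0, 0, 0, 0, 0, 0, 0, 0, 0, 0, 0, 0, 0, 0, 0, 0, 0, 0, 0, 0, 0, 0, 0, 0, 0, 0, 0, 0, 0, 0, 0, 0, 0, 0]}}

```text
time_s: 7.42
tcp_pos: [0.5449, -0.0963, 0.2382]
ee_rot: [[0.046, 0.078, 0.996], [0.496, 0.863, -0.09], [-0.867, 0.498, 0.001]]
wrist_force: [0.6, 0.0, -0.1]
gripper_width: 0.006
```

Run:
```python
from h import *
s=r.sense();print(s['time_s'],C(s['tcp_pos']),s['wrist_force'],s['moment'])
cv2.imwrite("pics/s7.png",cv2.resize(r.capture("side")[100:300,200:400,::-1],None,fx=3,fy=3))
```

```text
7.4167 [ 0.00040844 -0.11821059  0.13816815] [ 0.61854384  0.04183541 -0.06372917] [-1.06929017  0.09085712  0.02695142]
```

View pics/s7.png

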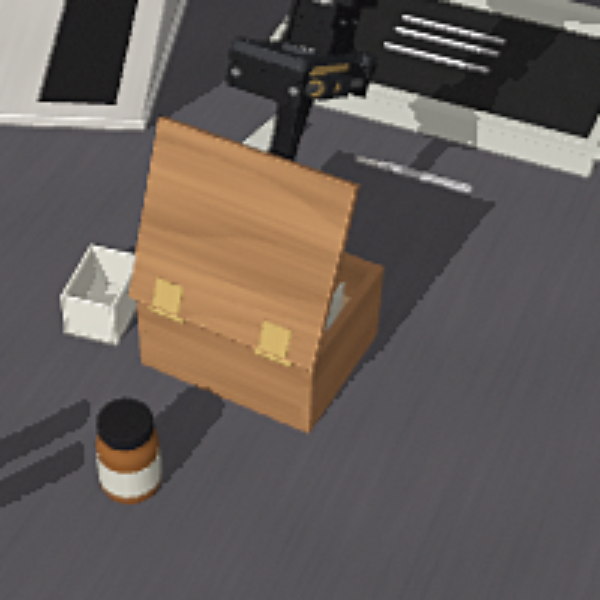

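Emit:
{"op": "move_arm", "data": {"increments": [0, 0, 0, 0, 0, 0, 0, 0, 0, 0, 0, 0, 0, 0, 0, 0, 0, 0, 0, 0, 0, 0, 0, 0, 0, 0, 0, 0, 0, 0, 0, 0, 0, 0, 0, 0, 0, 0, 0, 0, 0, 0, 0, 0, 0, 0, 0, 0, 0, 0, 0, 0, 0, 0, 0, 0, 0, 0, 0, 0, 0, 0, 0, 0, 0, 0, 0, 0, 0, 0, 0, 0, 0, 0, 0, 0, 0, 0, 0, 0, 0, 0, 0, 0]}}

```text
time_s: 8.47
tcp_pos: [0.5449, -0.0965, 0.2381]
ee_rot: [[0.046, 0.078, 0.996], [0.496, 0.864, -0.091], [-0.867, 0.498, 0.001]]
wrist_force: [0.2, -1.4, -1.1]
gripper_width: 0.006
```

Run:
```python
from h import *
p=onx('side',253.3,139.3,.104);print(p,np.arctan2(p[2],-p[1])-.053)
s=r.sense();print(s['time_s'],C(s['tcp_pos']),s['wrist_force'],s['moment'])
cv2.imwrite("pics/s8.png",cv2.resize(r.capture("side")[100:300,200:400,::-1],None,fx=3,fy=3))
```

```text
[ 0.104      -0.07172085  0.17017468] 1.1189327402985605
8.4667 [ 0.00041254 -0.11840011  0.13807972] [ 0.24094858 -1.40124651 -1.1082483 ] [-1.29287164  0.06064852 -0.03280572]
```

View pics/s8.png

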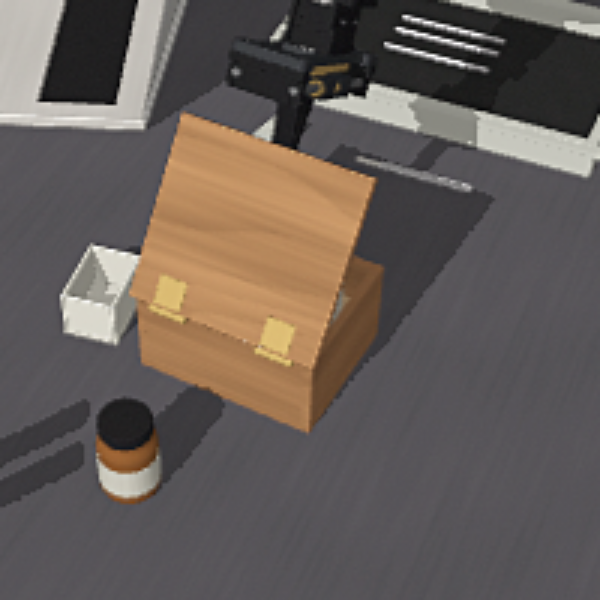

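Emit:
{"op": "move_arm", "data": {"increments": [0, 0, 0, 0, 0, 0, 0, 0, 0, 0, 0, 0, 0, 0, 0, 0, 0, 0, 0, 0, 0, 0, 0, 0, 0, 0, 0, 0, 0, 0, 0, 0, 0, 0, 0, 0, 0, 0, 0, 0, 0, 0, 0, 0, 0, 0, 0, 0, 0, 0, 0, 0, 0, 0, 0, 0, 0, 0, 0, 0, 0, 0, 0]}}

```text
time_s: 9.27
tcp_pos: [0.5449, -0.0963, 0.2382]
ee_rot: [[0.046, 0.078, 0.996], [0.496, 0.863, -0.09], [-0.867, 0.498, 0.001]]
wrist_force: [-0.3, 0.1, -0.1]
gripper_width: 0.006
```

Run:
```python
from h import *
p=onx('side',260,138,.104);print(p,np.arctan2(p[2],-p[1])-.053)
s=r.sense();print(s['time_s'],C(s['tcp_pos']),s['wrist_force'],s['moment'])
cv2.imwrite("pics/s9.png",cv2.resize(r.capture("side")[100:300,200:400,::-1],None,fx=3,fy=3))
t0=C(s['tcp_pos'])
th0=.94
e=lambda th:np.array([0,-.19*np.cos(th),.19*np.sin(th)])
R=s['ee_rot']
for th in (.9,.8,.7,.6,.5,.4,.3,.2,.1,.05,0,-.03):
    d=e(th)-e(th0);w=d[1]*EY+d[2]*EZ;print(th,(t0+d).round(4),(R.T@w).round(4))
```

```text
[ 0.104      -0.10767374  0.15073187] 0.8975112007140134
9.2667 [ 0.00039694 -0.11820155  0.13820107] [-0.31084528  0.10330931 -0.1109336 ] [-1.34820861  0.07400248 -0.03134265]
0.9 [ 0.0004 -0.1242  0.1336] [ 0.001  -0.0075  0.    ]
0.8 [ 0.0004 -0.1385  0.1211] [ 0.0047 -0.0262  0.    ]
0.7 [ 0.0004 -0.1515  0.1072] [ 0.0103 -0.0443  0.    ]
0.6 [ 0.0004 -0.163   0.092 ] [ 0.0177 -0.0618  0.    ]
0.5 [ 0.0004 -0.1729  0.0759] [ 0.0268 -0.0785  0.    ]
0.4 [ 0.0004 -0.1811  0.0588] [ 0.0375 -0.0942  0.    ]
0.3 [ 0.0004 -0.1877  0.0409] [ 0.0497 -0.1087  0.    ]
0.2 [ 0.0004 -0.1924  0.0225] [ 0.0633 -0.1219  0.    ]
0.1 [ 0.0004 -0.1952  0.0037] [ 0.0782 -0.1338 -0.    ]
0.05 [ 0.0004 -0.1959 -0.0057] [ 0.0861 -0.1391 -0.    ]
0 [ 0.0004 -0.1961 -0.0152] [ 0.0942 -0.144  -0.    ]
-0.03 [ 0.0004 -0.1961 -0.0209] [ 0.0992 -0.1468 -0.    ]
```

View pics/s9.png

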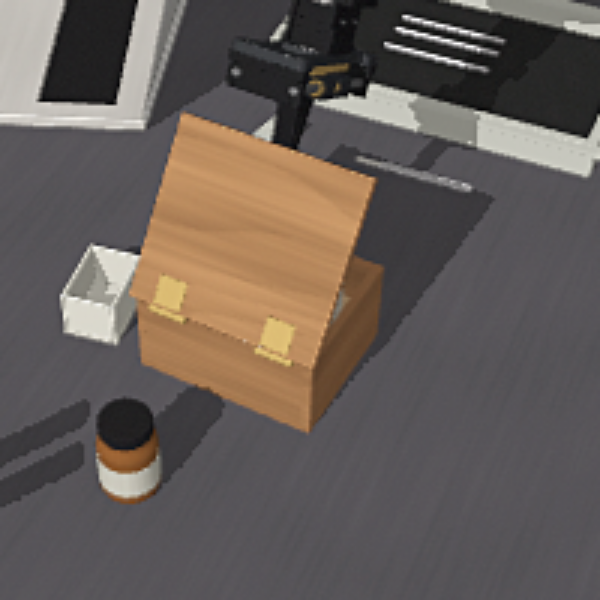

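Emit:
{"op": "move_arm", "data": {"increments": [0, 0, 0, 0.0001, -0.0019, 0, 0, 0, 0, 0, 0.0005, -0.0047, 0, 0, 0, 0, 0, 0.001, -0.0075, 0, 0, 0, 0, 0, 0.0015, -0.0107, 0, 0, 0, 0, 0, 0.0021, -0.0138, 0, 0, 0, 0, 0, 0.0027, -0.0169, 0, 0, 0, 0, 0, 0.0034, -0.0201, 0, 0, 0, 0, 0, 0.004, -0.0231, 0, 0, 0, 0, 0, 0.0047, -0.0262, 0, 0, 0, 0, 0, 0.0055, -0.0293, 0, 0, 0, 0, 0, 0.0064, -0.0323, 0, 0, 0, 0, 0, 0.0074, -0.0353, 0, 0]}}

```text
time_s: 10.32
tcp_pos: [0.5424, -0.1233, 0.2139]
ee_rot: [[0.046, 0.078, 0.996], [0.496, 0.863, -0.09], [-0.867, 0.498, 0.001]]
wrist_force: [0.3, -0.4, 0.2]
gripper_width: 0.004
```

Run:
```python
from h import *
s=r.sense();print(s['time_s'],C(s['tcp_pos']),s['wrist_force'],s['moment'])
cv2.imwrite("pics/s10.png",cv2.resize(r.capture("side")[100:300,200:400,::-1],None,fx=3,fy=3))
t0=C(s['tcp_pos']);off=np.array([.0004,-.1182,.1382])-np.array([0,-.19*np.cos(.94),.19*np.sin(.94)])
R=s['ee_rot']
for th in (.733,.717,.7,.683,.667,.65,.633,.617,.6,.583,.567,.55):
    p=np.array([0,-.19*np.cos(th),.19*np.sin(th)])+off;d=p-t0;print(th,(R.T@(d[0]*EX+d[1]*EY+d[2]*EZ)).round(4))
```

```text
10.3167 [ 0.00037294 -0.14536312  0.11393516] [ 0.31611368 -0.4213097   0.2199371 ] [-1.22685811  0.0981935   0.04993717]
0.733 [ 0.0008 -0.0027  0.    ]
0.717 [ 0.0018 -0.0056  0.    ]
0.7 [ 0.0028 -0.0087  0.    ]
0.683 [ 0.004  -0.0117  0.    ]
0.667 [ 0.0051 -0.0145  0.    ]
0.65 [ 0.0063 -0.0175  0.    ]
0.633 [ 0.0076 -0.0205  0.    ]
0.617 [ 0.0088 -0.0232  0.    ]
0.6 [ 0.0102 -0.0262  0.    ]
0.583 [ 0.0116 -0.0291  0.    ]
0.567 [ 0.013  -0.0318  0.    ]
0.55 [ 0.0145 -0.0346  0.    ]
```

View pics/s10.png

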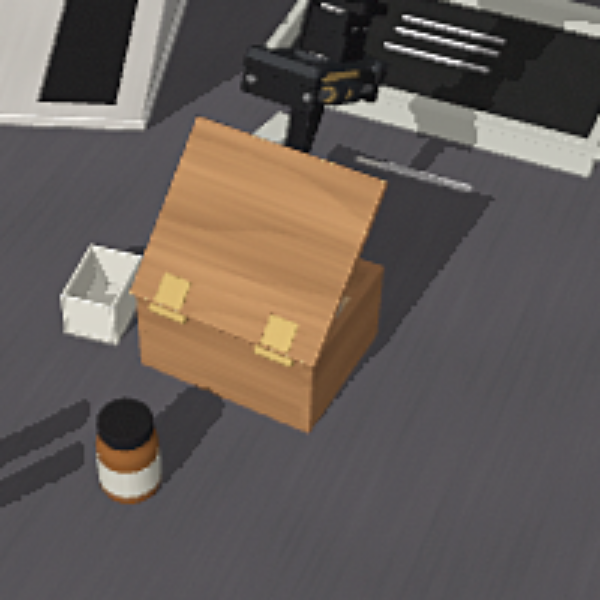

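Run:
```python
from h import *
for u,v,x in((265.7,139,.104),(328.7,160.5,-.104),(260,138,.104),(325,159.3,-.104)):
    p=onx('side',u,v,x);print(p,np.arctan2(p[2],-p[1])-.053)
```

```text
[ 0.104      -0.13943054  0.12578043] 0.680974654989436
[-0.104      -0.14046506  0.12639439] 0.6797200588879868
[ 0.104      -0.10767374  0.15073187] 0.8975112007140134
[-0.104      -0.11189848  0.15174112] 0.8823885530649076
```

Emit:
{"op": "move_arm", "data": {"increments": [0, 0, 0, 0.0008, -0.0027, 0, 0, 0, 0, 0, 0.0018, -0.0056, 0, 0, 0, 0, 0, 0.0028, -0.0087, 0, 0, 0, 0, 0, 0.004, -0.0117, 0, 0, 0, 0, 0, 0.0051, -0.0145, 0, 0, 0, 0, 0, 0.0063, -0.0175, 0, 0, 0, 0, 0, 0.0076, -0.0205, 0, 0, 0, 0, 0, 0.0088, -0.0232, 0, 0, 0, 0, 0, 0.0102, -0.0262, 0, 0, 0, 0, 0, 0.0116, -0.0291, 0, 0, 0, 0, 0, 0.013, -0.0318, 0, 0, 0, 0, 0, 0.0145, -0.0346, 0, 0]}}

```text
time_s: 11.37
tcp_pos: [0.5404, -0.1459, 0.1841]
ee_rot: [[0.046, 0.078, 0.996], [0.496, 0.863, -0.09], [-0.867, 0.498, 0.001]]
wrist_force: [-0.4, -0.7, -0.9]
gripper_width: 0.007
```

```bash
cat > low.py <<'E'
from h import *
import sys
ths=[float(a) for a in sys.argv[2:]]
s=r.sense();print(s['time_s'],C(s['tcp_pos']),s['wrist_force'],s['moment'])
cv2.imwrite(f"pics/{sys.argv[1]}.png",cv2.resize(r.capture("side")[100:300,200:400,::-1],None,fx=3,fy=3))
t0=C(s['tcp_pos']);off=np.array([.0004,-.1182,.1382])-np.array([0,-.19*np.cos(.94),.19*np.sin(.94)])
R=s['ee_rot']
for th in ths:
    p=np.array([0,-.19*np.cos(th),.19*np.sin(th)])+off;d=p-t0;print(th,(R.T@(d[0]*EX+d[1]*EY+d[2]*EZ)).round(4))
E
python3 low.py s11 .533 .517 .5 .483 .467 .45 .433 .417 .4 .383 .367 .35
```

```text
11.3667 [ 0.00038426 -0.16803515  0.08409262] [-0.42623359 -0.66081094 -0.8938782 ] [-1.26904115  0.06544816 -0.01582033]
0.533 [ 0.0015 -0.0029  0.    ]
0.517 [ 0.0031 -0.0055  0.    ]
0.5 [ 0.0047 -0.0083  0.    ]
0.483 [ 0.0064 -0.011   0.    ]
0.467 [ 0.0081 -0.0136  0.    ]
0.45 [ 0.0099 -0.0163  0.    ]
0.433 [ 0.0117 -0.0189  0.    ]
0.417 [ 0.0135 -0.0214  0.    ]
0.4 [ 0.0154 -0.024   0.    ]
0.383 [ 0.0174 -0.0265  0.    ]
0.367 [ 0.0193 -0.0289  0.    ]
0.35 [ 0.0214 -0.0314  0.    ]
```

View pics/s11.png

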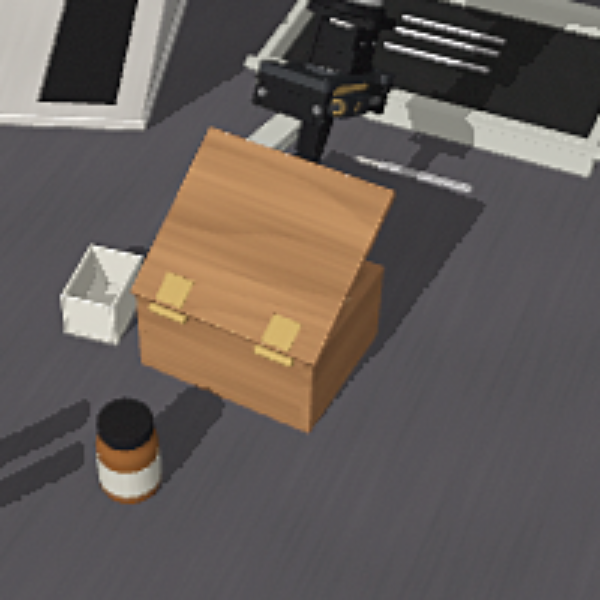

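Emit:
{"op": "move_arm", "data": {"increments": [0, 0, 0, 0.0015, -0.0029, 0, 0, 0, 0, 0, 0.0031, -0.0055, 0, 0, 0, 0, 0, 0.0047, -0.0083, 0, 0, 0, 0, 0, 0.0064, -0.011, 0, 0, 0, 0, 0, 0.0081, -0.0136, 0, 0, 0, 0, 0, 0.0099, -0.0163, 0, 0, 0, 0, 0, 0.0117, -0.0189, 0, 0, 0, 0, 0, 0.0135, -0.0214, 0, 0, 0, 0, 0, 0.0154, -0.024, 0, 0, 0, 0, 0, 0.0174, -0.0265, 0, 0, 0, 0, 0, 0.0193, -0.0289, 0, 0, 0, 0, 0, 0.0214, -0.0314, 0, 0]}}

```text
time_s: 12.42
tcp_pos: [0.539, -0.1624, 0.1499]
ee_rot: [[0.046, 0.078, 0.996], [0.496, 0.863, -0.09], [-0.867, 0.498, 0.001]]
wrist_force: [-0.5, -0.7, -0.2]
gripper_width: 0.005
```

```bash
python3 low.py s12 .335 .32 .305 .29 .275 .26 .245 .23 .215 .2 .185 .17
python3 - <<'E'
from h import *
for u,v,x in((270.7,142.7,.104),(331,163.3,-.104)):
    p=onx('side',u,v,x);print(p,np.arctan2(p[2],-p[1])-.053)
E
```

```text
12.4167 [ 0.00036623 -0.18455871  0.0498695 ] [-0.5231567  -0.67799325 -0.17917439] [-1.31450461  0.10497007  0.07379498]
0.335 [ 0.0018 -0.0022  0.    ]
0.32 [ 0.0037 -0.0043  0.    ]
0.305 [ 0.0056 -0.0065  0.    ]
0.29 [ 0.0075 -0.0085  0.    ]
0.275 [ 0.0095 -0.0106  0.    ]
0.26 [ 0.0115 -0.0126  0.    ]
0.245 [ 0.0135 -0.0146  0.    ]
0.23 [ 0.0156 -0.0166  0.    ]
0.215 [ 0.0177 -0.0185  0.    ]
0.2 [ 0.0198 -0.0204  0.    ]
0.185 [ 0.022  -0.0223  0.    ]
0.17 [ 0.0242 -0.0241  0.    ]
[ 0.104      -0.16837691  0.09213631] 0.447693085475188
[-0.104      -0.16066827  0.10091619] 0.5078274410086087
```

View pics/s12.png

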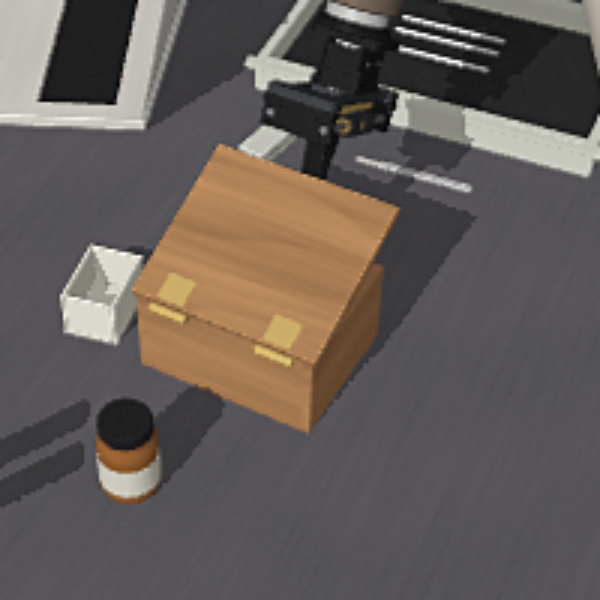

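Emit:
{"op": "move_arm", "data": {"increments": [0, 0, 0, 0.0018, -0.0022, 0, 0, 0, 0, 0, 0.0037, -0.0043, 0, 0, 0, 0, 0, 0.0056, -0.0065, 0, 0, 0, 0, 0, 0.0075, -0.0085, 0, 0, 0, 0, 0, 0.0095, -0.0106, 0, 0, 0, 0, 0, 0.0115, -0.0126, 0, 0, 0, 0, 0, 0.0135, -0.0146, 0, 0, 0, 0, 0, 0.0156, -0.0166, 0, 0, 0, 0, 0, 0.0177, -0.0185, 0, 0, 0, 0, 0, 0.0198, -0.0204, 0, 0, 0, 0, 0, 0.022, -0.0223, 0, 0, 0, 0, 0, 0.0242, -0.0241, 0, 0]}}

```text
time_s: 13.47
tcp_pos: [0.5382, -0.1711, 0.1168]
ee_rot: [[0.046, 0.078, 0.996], [0.496, 0.863, -0.09], [-0.867, 0.498, 0.001]]
wrist_force: [-0.1, 0.1, -0.6]
gripper_width: 0.006
```

```bash
python3 low.py s13 .16 .15 .14 .13 .12 .11 .1 .09 .08 .07 .06 .05
python3 - <<'E'
from h import *
for u,v,x in((273.3,148.3,.104),(333,169.7,-.104)):
    p=onx('side',u,v,x);print(p,np.arctan2(p[2],-p[1])-.053)
im=r.capture('wrist');cv2.imwrite('pics/w13.png',im[:,:,::-1])
E
```

```text
13.4667 [ 0.00038462 -0.19331734  0.01684835] [-0.13718753  0.09119497 -0.61852232] [-1.34585095  0.08197335 -0.00483371]
0.16 [ 0.0014 -0.0012  0.    ]
0.15 [ 0.0029 -0.0024  0.    ]
0.14 [ 0.0043 -0.0036  0.    ]
0.13 [ 0.0059 -0.0048  0.    ]
0.12 [ 0.0074 -0.0059  0.    ]
0.11 [ 0.0089 -0.007   0.    ]
0.1 [ 0.0104 -0.0082  0.    ]
0.09 [ 0.012  -0.0093  0.    ]
0.08 [ 0.0135 -0.0103  0.    ]
0.07 [ 0.0151 -0.0114  0.    ]
0.06 [ 0.0167 -0.0125  0.    ]
0.05 [ 0.0183 -0.0135  0.    ]
[ 0.104      -0.18374853  0.05949415] 0.2601283130817246
[-0.104      -0.18250797  0.05948627] 0.26207998835690827
```

View pics/s13.png

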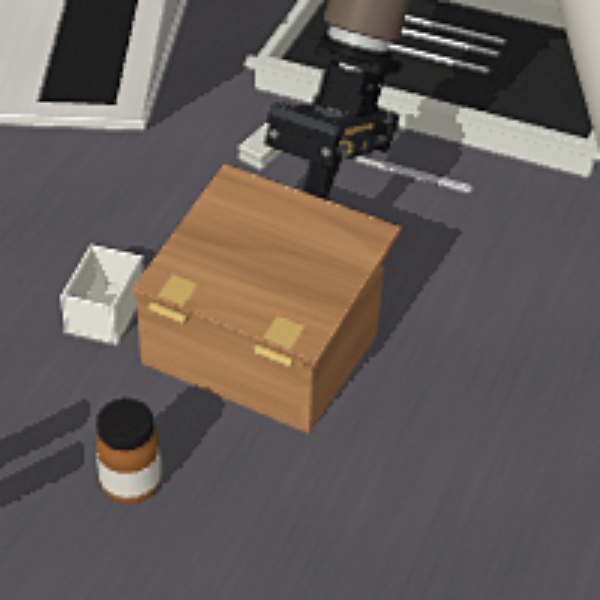

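View pics/w13.png

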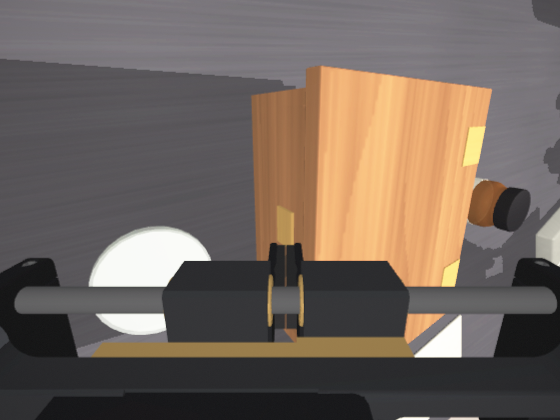

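Emit:
{"op": "move_arm", "data": {"increments": [0, 0, 0, 0.0014, -0.0012, 0, 0, 0, 0, 0, 0.0029, -0.0024, 0, 0, 0, 0, 0, 0.0043, -0.0036, 0, 0, 0, 0, 0, 0.0059, -0.0048, 0, 0, 0, 0, 0, 0.0074, -0.0059, 0, 0, 0, 0, 0, 0.0089, -0.007, 0, 0, 0, 0, 0, 0.0104, -0.0082, 0, 0, 0, 0, 0, 0.012, -0.0093, 0, 0, 0, 0, 0, 0.0135, -0.0103, 0, 0]}}

```text
time_s: 14.32
tcp_pos: [0.5381, -0.1732, 0.1001]
ee_rot: [[0.046, 0.078, 0.996], [0.496, 0.863, -0.09], [-0.867, 0.498, 0.001]]
wrist_force: [-0.1, -0.9, -1.2]
gripper_width: 0.006
```

```bash
python3 low.py s14 .075 .07 .065 .06 .055 .05 .045 .04 .035 .03 .025 .02
python3 - <<'E'
from h import *
im=r.capture('wrist');cv2.imwrite('pics/w14.png',im[:,:,::-1])
E
```

```text
14.3167 [ 4.36526973e-04 -1.95479708e-01  1.20541715e-04] [-0.12769377 -0.9070681  -1.21512673] [-1.40215592  0.08712447  0.00794595]
0.075 [ 0.0009 -0.0007 -0.    ]
0.07 [ 0.0017 -0.0012 -0.    ]
0.065 [ 0.0025 -0.0017 -0.    ]
0.06 [ 0.0033 -0.0023 -0.    ]
0.055 [ 0.0041 -0.0028 -0.    ]
0.05 [ 0.0049 -0.0033 -0.    ]
0.045 [ 0.0057 -0.0038 -0.    ]
0.04 [ 0.0065 -0.0043 -0.    ]
0.035 [ 0.0073 -0.0048 -0.    ]
0.03 [ 0.0081 -0.0053 -0.    ]
0.025 [ 0.0089 -0.0058 -0.    ]
0.02 [ 0.0097 -0.0063 -0.    ]
```

View pics/s14.png

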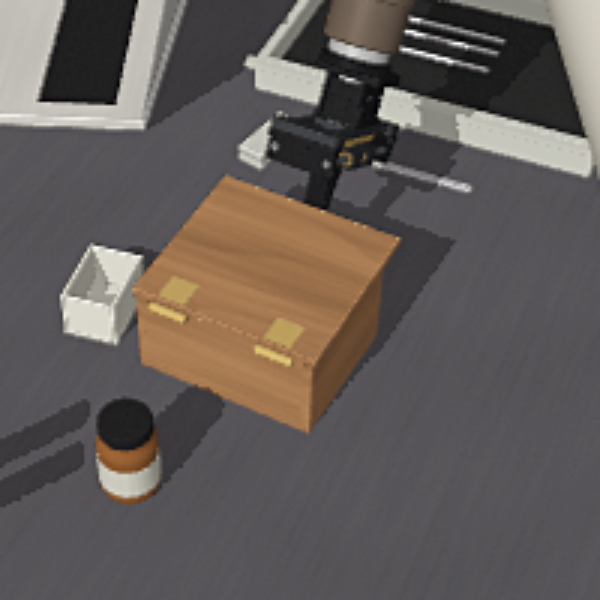

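View pics/w14.png

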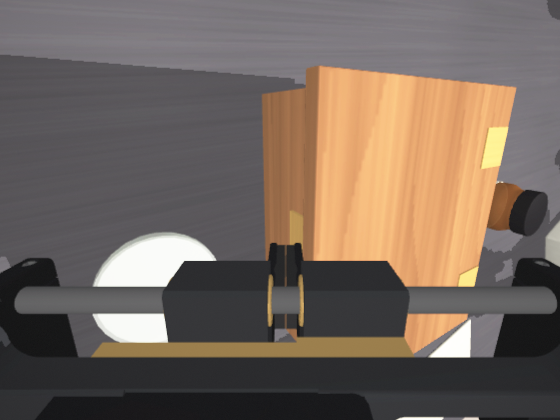

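Run:
```python
from h import *
for th in(0,.05,.1):
  for x in(.104,-.104):
    c,s=np.cos(th),np.sin(th);u=proj('side',W(x,-.19*c+.01*s,.19*s+.01*c));print(th,x,(u-np.array([200,100]))*3)
```

```text
0 0.104 [223.34784938 177.85169116]
0 -0.104 [398.19313317 241.12016071]
0.05 0.104 [222.91279171 171.43161521]
0.05 -0.104 [398.62988338 234.7228254 ]
0.1 0.104 [222.25563568 165.23148456]
0.1 -0.104 [398.87295718 228.56672921]
```

Emit:
{"op": "move_arm", "data": {"increments": [0, 0, 0, 0.0009, -0.0007, 0, 0, 0, 0, 0, 0.0017, -0.0012, 0, 0, 0, 0, 0, 0.0025, -0.0017, 0, 0, 0, 0, 0, 0.0033, -0.0023, 0, 0, 0, 0, 0, 0.0041, -0.0028, 0, 0, 0, 0, 0, 0.0049, -0.0033, 0, 0]}}

```text
time_s: 14.92
tcp_pos: [0.538, -0.1736, 0.0944]
ee_rot: [[0.046, 0.078, 0.996], [0.496, 0.863, -0.09], [-0.867, 0.498, 0.001]]
wrist_force: [0.5, 0.3, -1.0]
gripper_width: 0.007
```

```bash
python3 low.py s15 .045 .04 .035 .03 .025 .02 .015 .01 .005 0 -.005 -.01
python3 - <<'E'
from h import *
im=r.capture('wrist');cv2.imwrite('pics/w15.png',im[:,:,::-1])
for n in(13,14,15):
    a=cv2.imread(f'pics/w{n}.png')[100:130,295:330].astype(int).mean(0);print(n,a[:,2].round(0).astype(int).tolist())
E
```

```text
14.9167 [ 0.00043642 -0.19587367 -0.00563915] [ 0.48715723  0.32914524 -1.00259371] [-1.48432655  0.06797111 -0.03555346]
0.045 [ 0.0009 -0.0006 -0.    ]
0.04 [ 0.0017 -0.0011 -0.    ]
0.035 [ 0.0025 -0.0016 -0.    ]
0.03 [ 0.0033 -0.0021 -0.    ]
0.025 [ 0.0041 -0.0026 -0.    ]
0.02 [ 0.0049 -0.0031 -0.    ]
0.015 [ 0.0057 -0.0036 -0.    ]
0.01 [ 0.0065 -0.0041 -0.    ]
0.005 [ 0.0074 -0.0045 -0.    ]
0.0 [ 0.0082 -0.005  -0.    ]
-0.005 [ 0.009  -0.0055 -0.    ]
-0.01 [ 0.0098 -0.006  -0.    ]
13 [152, 151, 149, 147, 144, 142, 142, 144, 146, 144, 140, 153, 152, 151, 151, 151, 152, 153, 154, 154, 154, 153, 156, 171, 199, 227, 232, 231, 231, 231, 233, 234, 237, 240, 243]
14 [159, 160, 161, 162, 164, 164, 162, 159, 157, 154, 146, 149, 149, 149, 150, 150, 151, 152, 151, 151, 152, 160, 182, 216, 230, 229, 229, 229, 229, 231, 232, 234, 238, 241, 243]
15 [156, 154, 156, 158, 159, 160, 161, 162, 164, 161, 150, 149, 149, 149, 149, 150, 151, 152, 151, 150, 154, 171, 201, 226, 228, 228, 228, 228, 229, 230, 232, 235, 238, 241, 242]
```

View pics/s15.png

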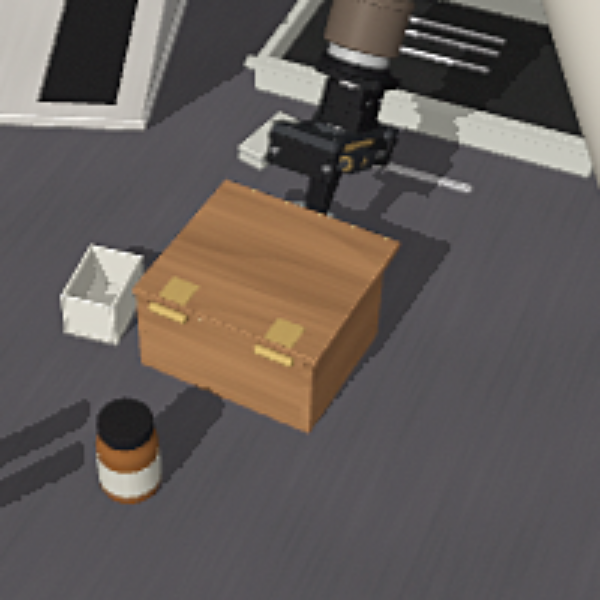

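Emit:
{"op": "move_arm", "data": {"increments": [0, 0, 0, 0.0009, -0.0006, 0, 0, 0, 0, 0, 0.0017, -0.0011, 0, 0, 0, 0, 0, 0.0025, -0.0016, 0, 0, 0, 0, 0, 0.0033, -0.0021, 0, 0, 0, 0, 0, 0.0041, -0.0026, 0, 0, 0, 0, 0, 0.0049, -0.0031, 0, 0, 0, 0, 0, 0.0057, -0.0036, 0, 0, 0, 0, 0, 0.0065, -0.0041, 0, 0]}}

```text
time_s: 15.68
tcp_pos: [0.538, -0.1739, 0.0868]
ee_rot: [[0.046, 0.078, 0.996], [0.496, 0.863, -0.09], [-0.867, 0.498, 0.001]]
wrist_force: [-0.1, -0.1, -0.2]
gripper_width: 0.003
```

```bash
python3 low.py s16 .005 0 -.005 -.01 -.015 -.02 -.025 -.03 -.035 -.04 -.045 -.05
python3 - <<'E'
from h import *
im=r.capture('wrist');cv2.imwrite('pics/w16.png',im[:,:,::-1])
for n in(14,15,16):
    a=cv2.imread(f'pics/w{n}.png')[100:130,295:330].astype(int).mean(0);print(n,a[12:28,2].round(0).astype(int).tolist())
s=r.capture('side');cv2.imwrite('pics/z16.png',cv2.resize(s[130:250,235:345,::-1],None,fx=5,fy=5,interpolation=cv2.INTER_CUBIC))
E
```

```text
15.6833 [ 0.00046749 -0.19615123 -0.01324078] [-0.11976106 -0.05751407 -0.23354666] [-1.08150162  0.07237208  0.004498  ]
0.005 [ 0.0009 -0.0005 -0.0001]
0.0 [ 0.0017 -0.001  -0.0001]
-0.005 [ 0.0026 -0.0015 -0.0001]
-0.01 [ 0.0034 -0.0019 -0.0001]
-0.015 [ 0.0042 -0.0024 -0.0001]
-0.02 [ 0.005  -0.0028 -0.0001]
-0.025 [ 0.0059 -0.0033 -0.0001]
-0.03 [ 0.0067 -0.0038 -0.0001]
-0.035 [ 0.0076 -0.0042 -0.0001]
-0.04 [ 0.0084 -0.0046 -0.0001]
-0.045 [ 0.0092 -0.0051 -0.0001]
-0.05 [ 0.0101 -0.0055 -0.0001]
14 [149, 149, 150, 150, 151, 152, 151, 151, 152, 160, 182, 216, 230, 229, 229, 229]
15 [149, 149, 149, 150, 151, 152, 151, 150, 154, 171, 201, 226, 228, 228, 228, 228]
16 [162, 163, 165, 166, 162, 151, 150, 150, 150, 150, 151, 152, 153, 152, 152, 154]
```

View pics/z16.png

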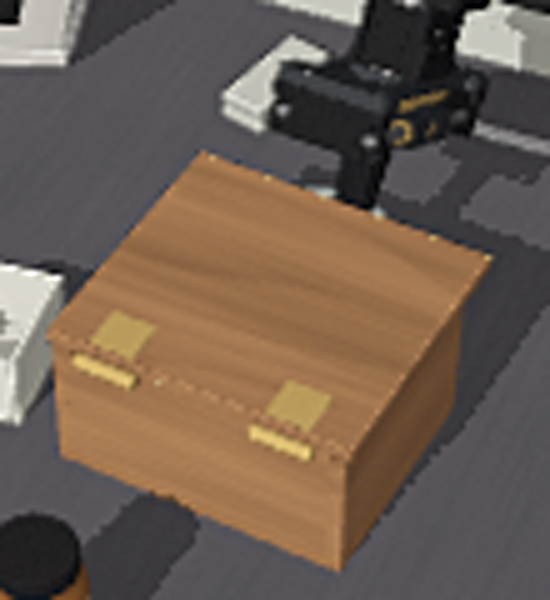

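View pics/w16.png

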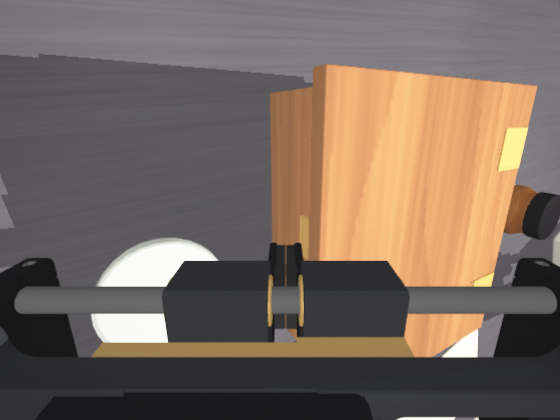

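Emit:
{"op": "move_arm", "data": {"increments": [0, 0, 0, 0.001, -0.006, 0, 0, 0, 0, 0, -0.003, -0.014, 0, 0, 0, 0, 0, -0.009, -0.025, 0, 0, 0, 0, 0, -0.017, -0.038, 0, 0, 0, 0, 0, -0.027, -0.052, 0, 0, 0, 0, 0, -0.04, -0.07, 0, 0, 0, 0, 0, -0.06, -0.075, 0, 0, 0, 0, 0, -0.09, -0.07, 0, 0, 0, 0, 0, -0.12, -0.06, 0, 0, 0, 0, 0, -0.15, -0.05, 0, 0, 0, 0, 0, -0.17, -0.04, 0, 0, 0, 0, 0, -0.18, -0.035, 0, 0]}}

```text
time_s: 16.83
tcp_pos: [0.5274, -0.2967, 0.2293]
ee_rot: [[0.051, 0.077, 0.996], [0.492, 0.865, -0.092], [-0.869, 0.495, 0.007]]
wrist_force: [1.0, 0.1, 0.2]
gripper_width: 0.006
```

Run:
```python
from h import *
s=r.sense();print(s['time_s'],C(s['tcp_pos']),s['wrist_force'],s['moment'])
a=r.capture('side')[100:380,150:430,::-1];b=r.capture('top')[100:380,100:480,::-1]
cv2.imwrite('pics/c17.png',cv2.resize(np.hstack([a,b]),None,fx=1.2,fy=1.2))
s=r.capture('side');cv2.imwrite('pics/z17.png',cv2.resize(s[130:250,235:345,::-1],None,fx=5,fy=5,interpolation=cv2.INTER_CUBIC))
d=cv2.absdiff(cv2.imread('pics/z16.png'),cv2.imread('pics/z17.png'));print(d[150:560,50:330].max(), d[240:560,200:460].max())
```

```text
16.8333 [ 0.0007453  -0.31937417  0.12927659] [1.00916817 0.11541947 0.18665459] [-1.05467065  0.05105325 -0.04544083]
24 5
```

View pics/c17.png

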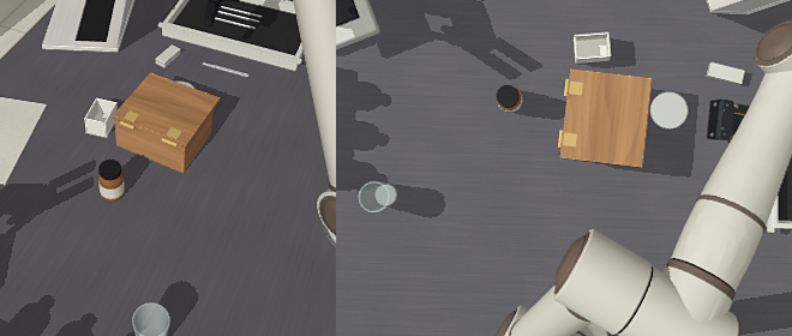

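View pics/z17.png

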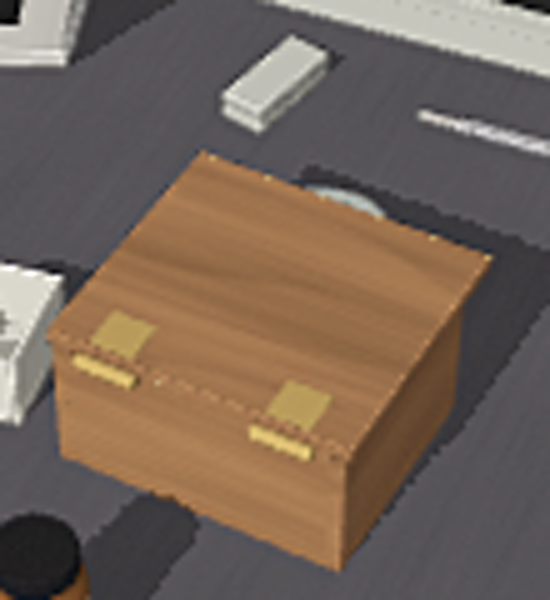

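Emit:
{"op": "move_arm", "data": {"increments": [0, 0, 0, 0, 0, 0, 0, 0, 0, 0, 0, 0, 0, 0, 0, 0, 0, 0, 0, 0, 0, 0, 0, 0, 0, 0, 0, 0]}}

```text
time_s: 17.32
tcp_pos: [0.5267, -0.2932, 0.224]
ee_rot: [[0.044, 0.079, 0.996], [0.497, 0.863, -0.09], [-0.866, 0.499, -0.001]]
wrist_force: [-0.0, -1.3, -0.1]
gripper_width: 0.007
```

Run:
```python
from h import *
cv2.imwrite('pics/topf.png',r.capture('top')[:,:,::-1])
d=cv2.absdiff(cv2.imread('pics/topf.png'),cv2.imread('pics/top0.png')).max(2)
for n,(u,v) in dict(jar=(243,181),petri=(377,192),stain=(313,139),beaker=(134,264),mailer=(425,160),scalpel=(431,240)).items():print(n,int((d[v-8:v+8,u-8:u+8]>40).sum()))
print(r.finish_job())
```

```text
jar 0
petri 0
stain 0
beaker 0
mailer 0
scalpel 214
the job is handed in; nothing more can be done
None
```

The case is shut and handed in at about 17.4 s. With the fingers closed, I tipped the lid forward from behind to about 1.39 rad and let go. I moved the hand over to the front and caught the falling lid on the outside of a finger at about 0.9 rad. It stayed still there for at least 0.8 s, then I let it down at about 0.2 rad/s, slower at the end, and took the hand away.

**Lid:** After the finger came off, the side view shows the lid flush on the case. It did not move when the hand left. The wrist moment had already gone back to its unloaded value, so the lid was resting on the rim.

**Forces:** Every reading I took was below about 2.5 N, which is close to the sensor noise. I only read the force at the end of each move.

**Bystanders:** Comparing the top view with the start shows the jar, dish, trough, beaker and slide box unchanged. The scalpel failed that comparison, apparently because the arm or gripper was over it in the last top view. In the side view it looked to be in its place, but I did not measure it.

**Disagreements:**
- **Angle:** The lid angle from the camera was about 0.05–0.07 rad lower than the one I worked out from the finger position, so the catch angle is good to about that much. It is still well above a third open.
- **Last few millimetres:** I judged these from the moment and the shift of the lid's edge in the wrist view, not from a direct measurement.

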